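# Turn the bored spacer plate over with a lifter

## Robot

A 6-joint arm with a two-finger parallel gripper is mounted at the origin on the work surface. World frame = base frame: x ahead of the robot, y to its left, z up, the work surface at z = 0. Lengths are in m, angles in rad, forces in N, time in s.
With the tool pointing down it reaches from about 0.375 to 0.975 m from the base axis. Payload 3.8 kg.
Tool frame: the origin (TCP) lies midway between the tips of the shut fingers; the grasp point (between the pads) lies 19 mm behind it; z points along the fingers, y is the direction in which the jaws open and shut (so a half turn about z gives the same grasp; the last joint's range is limited). The gripper opens to 85 mm and grips with 20 to 120 N. Pads are 22 mm wide; open, the fingers measure 114 mm over their backs; the gripper's body (76 mm by 85 mm) begins 54 mm behind the grasp point. The pads swing forward as they close: fully open they stand 13 mm farther back than shut.
Start: joints at [-1.15, 0.264, 1.604, -0, 1.274, -0.037], TCP at [0.298, -0.605, 0.231] pointing down, gripper open.
Joint ranges: [-2.63, 2.63], [-0.94, 2.18], [0.31, 2.57], [-1.31, 4.45], [0, 2.66], [-2.55, 2.55]. Speed limits (rad/s): [2.57, 2.57, 3.14, 3.14, 3.14, 3.14].

## Interface

Orientations are given as a rotation vector (axis times angle).
In Python, from workcell import bot gives the robot as it stands.
- The arm moves only by the tool drive_tool, never from a script. Its argument "deltas" is a list of rows, each an object with "hand": the opening, from 0 (shut) to 1 (fully open); "offset": the shift along the world's x, y, z in cm, a list of three; "angular": the turn, a rotation vector about the world's x, y, z in degrees, a list of three. A call has 1 to 8 rows; each row is the pose to reach, as a shift and turn from the pose commanded when the call began; what a row does not reach only later rows make up. A row lasts 1/8 s, in which the tool goes at most 62.5 mm and 10.7 degrees, less where a joint would pass 70% of its speed; a pose out of reach is approached as far as the arm can. A call with a gripper value outside its range is refused whole. The fingers move at their own pace and stop on an object; "force" is the grip in N (left out, the last holds). Time passes only in rows, so rows that repeat a pose let the fingers close. It gives the time, the measured TCP pose, the force and the opening at its end, in the units of the state.
- bot.read_state(): the state, without advancing time (a new reading comes with each control period).
- bot.read_camera(name): name is "side" or "top" or "wrist"; returns a dict with "frame" (420x560x3 uint8, blue, green, red), "mtx" (3x3 intrinsics, pixels), "R" (3x3) and "t" (3): a world point X has camera coordinates R X + t. Camera axes: x right, y down, z forward; pixel columns grow to the right and rows downward; lengths in m; the calibration is good to about 2 mm. A picture is of the moment at which its call begins. There is no depth.
- bot.finish_job(): hands the job in, once; it reports no verdict.
The state is a dict: "time": time; "q": joint angles; "joint_vel": joint speeds; "joint_torque": joint torques, N m; "tool_pos": TCP position; "tcp_rot": TCP orientation; "wrist_force": force on the tool from outside, world axes, zero at the start; "torque": the same for the moment, N m; "width": opening from 0.0 (shut) to 1.0 (fully open).
Only numpy, scipy, OpenCV 4.12 (cv2) and the standard library are available. Lean on these libraries where they do the work, as an engineer would, in place of code of your own. Each camera call takes 0.05 s, during which the arm holds its last target. There are 200 camera calls.

## Task

One face of the spacer plate with the round hole has been deburred and now the other face must come up: take the flat-bladed lifter by its upright wooden grip, slide its blade under the plate's overhanging edge and tip the plate over the step, so that it ends up lying flat, grooved face up, on the raised rubber bed of the stand. Turn it with the lifter and never touch it with the gripper, and leave the solid plate beside it where it is. Then set the lifter down flat on the bench, off the stand, and let go of it.

Things in the scene. Friction and masses are not known exactly. Their poses are not given: they have to be found in the camera images.
- lifter_grip (a point): Loose lifter on the bench: flat steel blade 130 x 40 x 3 mm with an upright wooden grip on it, 40 (along blade) x 18 wide x 70 tall. Point: on the grip's axis, 45 mm above the blade's underside. x runs along the blade to the tip edge, 95 mm ahead; rear end 35 mm behind; z up. Pinch the grip firmly across its 18 mm (y). About 0.14 kg.
- bored_plate: Plate to turn, loose: aluminium 80 (x) x 70 (y) x 6 mm, 30 mm round hole in the middle; origin at its centre, two dark grooves on its -z face. Starts z up on the stand's low bed, x within 2 degrees of the stand's x, its far edge 3 to 9 mm short of the step; its front (-x) edge juts about 25 mm beyond the bed, 12 mm above the bench. 0.06 to 0.11 kg.
- solid_plate: Bystander: plate of the same outside size and metal without a hole, beside the other on the low bed, centres about 120 mm apart (left or right varies). Origin at its centre. Not to be moved.
- stand: Fixed steel stand, 210 mm wide (y). Origin at bench height on the step line, midway along it; x points away from the robot across the step, z up. Low bed x -60 to 0 mm, top 12 mm up; raised bed with black rubber face x 0 to 110 mm, top 17 mm up. A plate whose front edge is raised past upright pivots at the 5 mm step and falls on the raised bed.
There are look-alikes about, which are no part of the job. There is more than one size of the part that bears lifter_grip; the job needs the middle-sized. What is shaped like the bored_plate but purple is not meant.

How it is judged:
On the way:
1. the bored plate is tipped up, resting on the lifter (angle between bored_plate's own z axis and vertical between 0.35 and 1.7 rad and contact force between bored_plate and lifter above 0.02 N), for 0.04 s.
At the end, for the whole second after the job is handed in: The bored plate lies at rest upside down (within 10 degrees of flat) on the stand's raised bed, its centre over that bed; the lifter lies at rest on the bench, off the stand, blade flat (within 10 degrees), released; the solid plate is within 15 mm of where it was (angle between bored_plate's own z axis and vertical above 2.97 rad and x of bored_plate in the frame of stand between 0 and 0.11 m and y of bored_plate in the frame of stand between -0.105 and 0.105 m and height (world z) of bored_plate between 0.015 and 0.027 m and linear speed of each of bored_plate, lifter below 0.02 m/s and angle between lifter_grip's own z axis and vertical below 0.17 rad and height (world z) of lifter_grip below 0.053 m and distance of solid_plate from where it was at the start of the episode below 0.015 m); the robot touches nothing.
It fails at once if the gripper or arm touches the bored plate (contact force between any of the fingers, the arm and bored_plate above 0.5 N).
It fails at once if the solid plate is moved by more than 15 mm or tipped (distance of solid_plate from where it was at the start of the episode above 0.015 m or angle between solid_plate's own z axis and vertical above 0.3 rad).
It also fails if it takes over 58 s, if anything falls off the work surface, if the arm or the gripper's body presses on something with over 40 N, if the wrist force passes 120 N, or if a joint passes its speed limit or range.

## Working session

There is one attempt and no reset: what is moved stays moved. The work goes in short steps, Python scripts to look and compute and a tool call to move; the robot and the scene stay as the last step left them, time stands still between calls to the robot, and variables do not carry over. Pictures are saved under pics/ and viewed, about 8 in all and at most 12, crops included, and the job is handed in when it is done.

Besides the shell and the picture viewer there is one more tool, called after "Call:" as name([rows], argument=value, ...), one row to a line, values as JSON. drive_tool: Moves the arm, as the interface text tells. Its arguments: {"type":"object","properties":{"deltas":{"type":"array"},"force":{"type":"number"}},"required":["deltas"]}

```bash
mkdir -p pics; ls; cat > h.py <<'E'
import numpy as np, cv2
from workcell import bot
def ray(c,uv,z):
    R=np.array(c["R"]);t=np.array(c["t"]);d=R.T@np.linalg.inv(c["mtx"])@[uv[0],uv[1],1];o=-R.T@t
    return o+d*(z-o[2])/d[2]
def proj(c,X):
    p=np.array(c["R"])@X+np.array(c["t"]);p=np.array(c["mtx"])@p;return p[:2]/p[2]
E
python3 - <<'E'
from h import *
import pickle
cs={n:bot.read_camera(n) for n in("top","side")}
pickle.dump(cs,open("c0.pkl","wb"))
for n,c in cs.items():
    cv2.imwrite(f"pics/{n}0.png",cv2.resize(c["frame"],(800,600),interpolation=cv2.INTER_CUBIC))
    print(n,-np.array(c["R"]).T@c["t"],c["mtx"][0][0])
s=bot.read_state();print(s)
E
```

```text
pics
top [ 0.32487257 -0.03032147  1.05499487] 459.9259061623125
side [0.25161379 0.75881658 0.6838094 ] 412.91544918399484
{'time': 0.1, 'q': array([-1.14988405e+00,  2.64708311e-01,  1.60522948e+00, -1.55687894e-05,
        1.27371173e+00, -3.69014940e-02]), 'joint_vel': array([ 9.39572289e-04, -7.29799939e-04, -4.10512148e-03,  8.88418948e-05,
        9.59756756e-04, -1.00119592e-03]), 'joint_torque': array([ 2.98595560e-04, -5.16705751e+01, -3.68590701e+01, -1.24150392e-04,
        6.21015424e-03,  2.43260217e-05]), 'tool_pos': array([ 0.29806501, -0.60489016,  0.23007028]), 'tcp_rot': array([-3.05767894e+00, -7.12417872e-01,  6.39086715e-04]), 'wrist_force': array([0.02240183, 0.88787206, 0.46096285]), 'torque': array([ 0.02804968, -0.04629495,  0.02133556]), 'width': 1.0023783766010574}
```

View pics/top0.png

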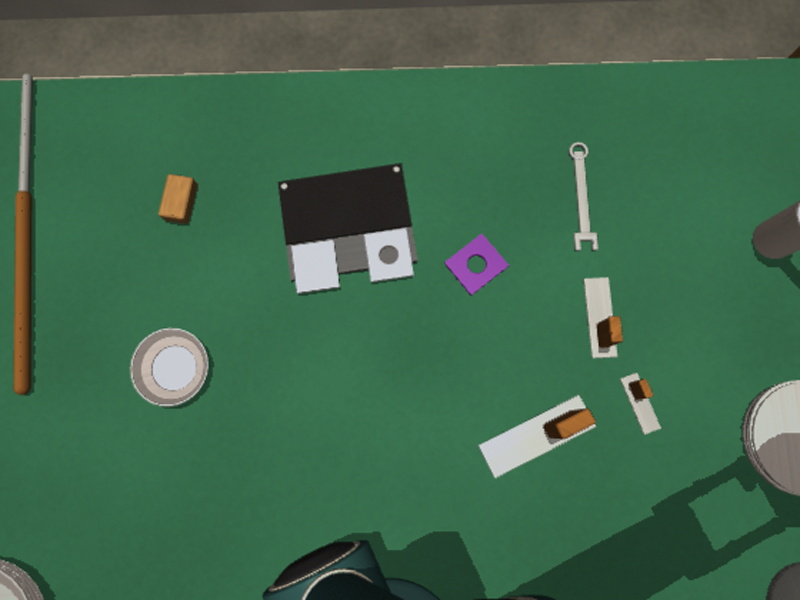

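View pics/side0.png

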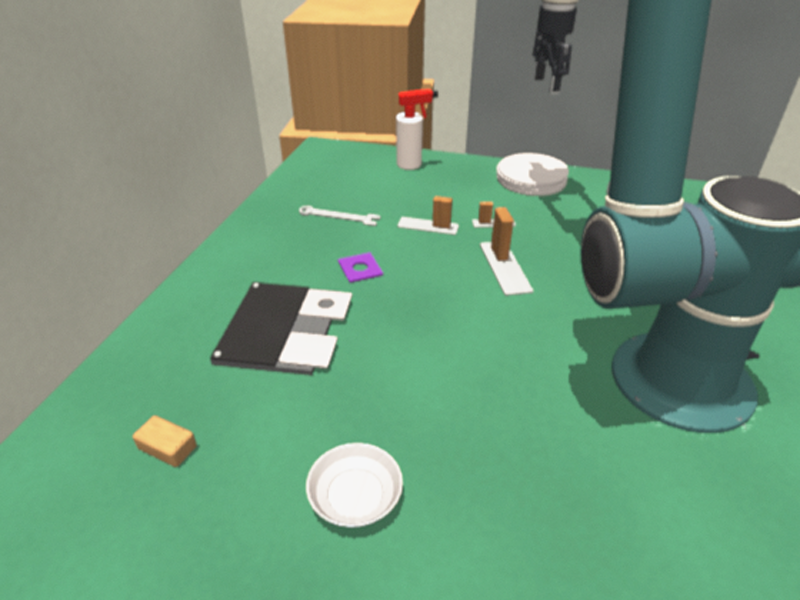

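The top view shows the stand at about (345,230), with the bored plate at (389,255) and the solid plate at (316,266). There are three lifters, and the middle-sized one looks to be at (600,318). I'll enlarge both areas.

```bash
python3 - <<'E'
import pickle,cv2,numpy as np
f=pickle.load(open("c0.pkl","rb"))["top"]["frame"]
a=f[105:215,185:300]; b=f[185:295,400:475]   # scale 5
k=lambda i:cv2.resize(i,None,fx=4.2,fy=5,interpolation=cv2.INTER_CUBIC)
cv2.imwrite("pics/crop0.png",np.hstack([k(a),k(b)]));print(k(a).shape,k(b).shape)
E
```

```text
(550, 483, 3) (550, 315, 3)
```

View pics/crop0.png

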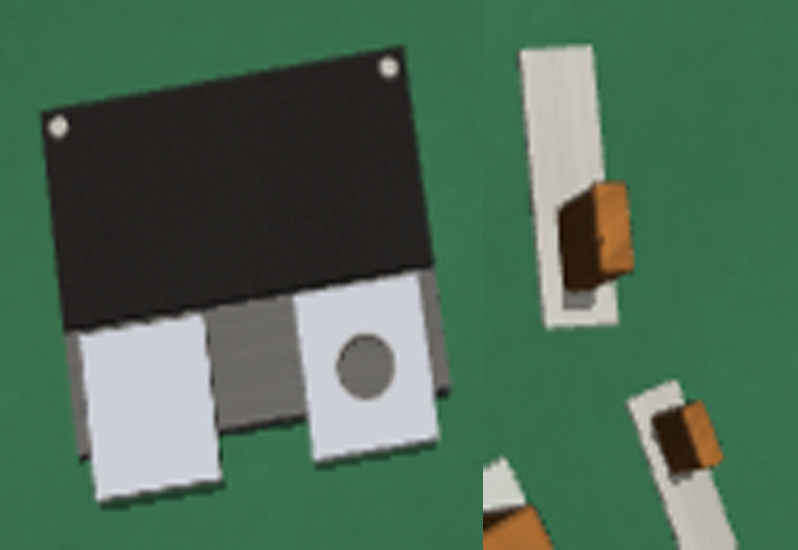

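```bash
python3 - <<'E'
from h import *
import pickle
c=pickle.load(open("c0.pkl","rb"))["top"]
def m(name,pts,z,xo=0,uo=185,vo=105):
    P=np.array([ray(c,((x-xo+.5)/4.2-.5+uo,(y+.5)/5-.5+vo),z)[:2] for x,y in pts])
    e=np.roll(P,-1,0)-P
    print(name,P.round(4).tolist(),"ctr",P.mean(0).round(4),"len",np.linalg.norm(e,axis=1).round(4),"ang",np.degrees(np.arctan2(e[:,1],e[:,0])).round(1))
m("bed",[(42,112),(404,46),(432,267),(65,330)],.017)
m("bored",[(294,298),(417,275),(438,440),(315,465)],.018)
m("solid",[(79,333),(204,315),(221,482),(98,500)],.018)
m("lift",[(520,49),(592,45),(618,325),(546,328)],.003,483,400,185)
m("griptop",[(597,183),(626,182),(634,272),(592,289)],.073,483,400,185)
E
```

```text
bed [[0.7363, 0.1722], [0.7641, -0.0347], [0.6533, -0.0479], [0.6278, 0.1578]] ctr [0.6954 0.0619] len [0.2088 0.1116 0.2073 0.1095] ang [ -82.3 -173.2   97.1    7.5]
bored [[0.6398, 0.0295], [0.6493, -0.0394], [0.5695, -0.0491], [0.5593, 0.0189]] ctr [ 0.6045 -0.01  ] len [0.0696 0.0804 0.0687 0.0813] ang [ -82.2 -173.1   98.6    7.5]
solid [[0.6258, 0.1498], [0.6328, 0.0799], [0.5525, 0.0707], [0.5456, 0.1385]] ctr [0.5892 0.1097] len [0.0702 0.0809 0.0681 0.081 ] ang [ -84.3 -173.5   95.8    8. ]
lift [[0.562, -0.328], [0.5629, -0.3679], [0.4319, -0.3711], [0.4314, -0.3322]] ctr [ 0.4971 -0.3498] len [0.0399 0.1311 0.0389 0.1307] ang [ -88.6 -178.6   90.8    1.8]
griptop [[0.4862, -0.343], [0.4863, -0.3578], [0.4473, -0.3585], [0.4404, -0.3367]] ctr [ 0.465 -0.349] len [0.0148 0.039  0.0229 0.0462] ang [ -89.6 -179.   107.4   -7.9]
```

The middle lifter's blade measures 131 x 40 mm at yaw 1.6°, with the grip axis at about (0.467, -0.351). The stand's heading is 7.4° and its step-line centre is at about (0.6405, 0.055). The bored plate sits at about (-44, -60) mm in the stand frame. Next I hover over the grip.

Call:
drive_tool([
  {"hand":1,"offset":[3,4.5,0],"angular":[0,0,-5]},
  {"hand":0.7,"offset":[6,9,0],"angular":[0,0,-10]},
  {"hand":0.6,"offset":[9,13.5,-2],"angular":[0,0,-15]},
  {"hand":0.6,"offset":[12,18,-5],"angular":[0,0,-20]},
  {"hand":0.6,"offset":[15,22.5,-8],"angular":[0,0,-24.6]},
  {"hand":0.6,"offset":[16.9,25.4,-11],"angular":[0,0,-24.6]},
  {"hand":0.6,"offset":[16.9,25.4,-11],"angular":[0,0,-24.6]},
  {"hand":0.6,"offset":[16.9,25.4,-11],"angular":[0,0,-24.6]},
], force=80)

```text
time: 1.1
tool_pos: [0.4674, -0.352, 0.1216]
tcp_rot: [3.141, 0.046, -0.0]
wrist_force: [1.3, -0.1, -1.1]
width: 0.6
```

```bash
cat >> h.py <<'E'
from scipy.spatial.transform import Rotation as Ro
def st():
    s=bot.read_state();R=Ro.from_rotvec(s["tcp_rot"]).as_matrix()
    print("t",round(s["time"],2),"pos",np.round(s["tool_pos"],4),"y-axis yaw",round(np.degrees(np.arctan2(R[1,1],R[0,1])),2),"zax",R[:,2].round(3),"w",round(s["width"],3),"F",np.round(s["wrist_force"],1));return s,R
E
python3 - <<'E'
from h import *
s,R=st()
c=bot.read_camera("wrist");cv2.imwrite("pics/w1.png",c["frame"])
T=bot.read_camera("top")
# expected projections in wrist of grip top corners
y=np.radians(1.6);ex=np.array([np.cos(y),np.sin(y),0]);ey=np.array([-ex[1],ex[0],0])
for a,b,z in [(.02,.009,.073),(.02,-.009,.073),(-.02,-.009,.073),(-.02,.009,.073),(.095,.02,.003),(.095,-.02,.003),(-.035,-.02,.003),(-.035,.02,.003)]:
    print(proj(c,np.array([.4667,-.3507,z])+a*ex+b*ey).round(1),end=" ")
E
```

```text
t 1.1 pos [ 0.4674 -0.352   0.1216] y-axis yaw -88.34 zax [-0.    -0.001 -1.   ] w 0.6 F [ 1.3 -0.1 -1.1]
[262.7 201.8] [292.5 201.9] [291.7 262. ] [263.5 261.9] [251.2  77.8] [305.3  78. ] [301.4 240.7] [254.7 240.6]
```

View pics/w1.png

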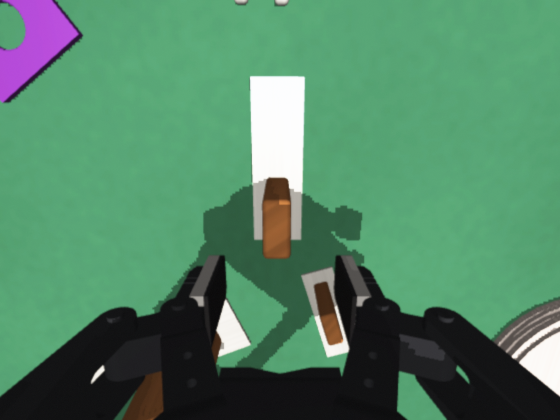

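The wrist view matches my projection to within 2 px: blade tip at row 76 (78 predicted), grip top at cols 263–291. Descending to grasp.

Call:
drive_tool([
  {"hand":0.6,"offset":[0.1,0,-4],"angular":[0,0,0]},
  {"hand":0.6,"offset":[0.1,0,-7.5],"angular":[0,0,0]},
  {"hand":0.6,"offset":[0.1,0,-9.4],"angular":[0,0,0]},
  {"hand":0.6,"offset":[0.1,0,-9.4],"angular":[0,0,0]},
  {"hand":0,"offset":[0.1,0,-9.4],"angular":[0,0,0]},
  {"hand":0,"offset":[0.1,0,-9.4],"angular":[0,0,0]},
  {"hand":0,"offset":[0.1,0,-9.4],"angular":[0,0,0]},
  {"hand":0,"offset":[0.1,0,-9.4],"angular":[0,0,0]},
], force=80)

```text
time: 2.2
tool_pos: [0.4696, -0.3526, 0.0292]
tcp_rot: [3.139, 0.045, 0.004]
wrist_force: [-0.8, 0.0, 5.9]
width: 0.198
```

Call:
drive_tool([
  {"hand":0,"offset":[0.1,0,2],"angular":[0,0,0]},
  {"hand":0,"offset":[0,2,5],"angular":[0,0,1]},
  {"hand":0,"offset":[-0.5,7,6],"angular":[0,0,2]},
  {"hand":0,"offset":[-1,13,6],"angular":[0,0,3]},
  {"hand":0,"offset":[-1.5,19,6],"angular":[0,0,4]},
  {"hand":0,"offset":[-2,25,6],"angular":[0,0,5]},
  {"hand":0,"offset":[-2.8,29.5,6],"angular":[0,0,5.8]},
  {"hand":0,"offset":[-2.8,32,6],"angular":[0,0,5.8]},
])

```text
time: 3.2
tool_pos: [0.4393, -0.0293, 0.088]
tcp_rot: [-3.134, -0.207, 0.0]
wrist_force: [0.9, -0.1, -1.8]
width: 0.203
```

Call:
drive_tool([
  {"hand":0,"offset":[0,0,-1],"angular":[0,0,0]},
  {"hand":0,"offset":[0,0,-1],"angular":[0,0,0]},
  {"hand":0,"offset":[0,0,-1],"angular":[0,0,0]},
])

```text
time: 3.58
tool_pos: [0.4403, -0.0324, 0.0772]
tcp_rot: [3.135, 0.202, -0.001]
wrist_force: [0.1, -0.3, -1.1]
width: 0.196
```

```bash
python3 - <<'E'
from h import *
s,R=st()
c=bot.read_camera("wrist");t=bot.read_camera("top");sd=bot.read_camera("side")
import pickle;pickle.dump((c,t,sd),open("c2.pkl","wb"))
w=c["frame"][0:300,100:460]
k=cv2.resize(sd["frame"][120:300,130:400],None,fx=2,fy=2,interpolation=cv2.INTER_CUBIC)
im=np.zeros((600,800,3),np.uint8);im[:300,:360]=w;im[:360,360:][:, :440]=k[:,:440]
im[300:600,:360]=cv2.resize(t["frame"][130:230,210:330],(360,300),interpolation=cv2.INTER_CUBIC)
cv2.imwrite("pics/m2.png",im)
E
```

```text
t 3.58 pos [ 0.4403 -0.0324  0.0772] y-axis yaw -82.64 zax [-0. -0. -1.] w 0.196 F [ 0.1 -0.3 -1.1]
```

View pics/m2.png

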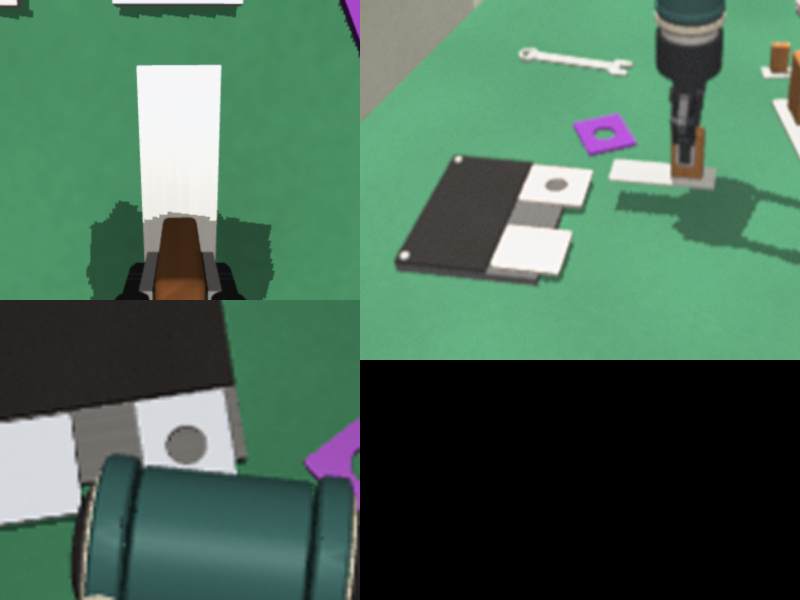

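```bash
python3 - <<'E'
from h import *
import pickle
c=pickle.load(open("c2.pkl","rb"))[0]
th=np.radians(7.4);A=np.array([[np.cos(th),np.sin(th)],[-np.sin(th),np.cos(th)]]);O=np.array([.6405,.055])
S=lambda p:(A@(p[:2]-O)*1000).round(1)
for z in(.048,.051,.054):
    a,b=ray(c,(237,65.5),z),ray(c,(320,65.5),z);r1,r2=ray(c,(244,220),z),ray(c,(316,220),z)
    print(z,S(a),S(b),"w",np.linalg.norm(a-b).round(4),"w rear",np.linalg.norm(r1-r2).round(4))
print("plate front",S(ray(c,(213,4),.012)),S(ray(c,(343,4),.012)),"or z18",S(ray(c,(213,0),.018)))
print("TCP",S(np.array([.4403,-.0324])))
E
```

```text
0.048 [-116.5  -40.2] [-116.5  -80.1] w 0.0399 w rear 0.0397
0.051 [-116.8  -40.5] [-116.8  -79.7] w 0.0392 w rear 0.039
0.054 [-117.1  -40.9] [-117.1  -79.4] w 0.0385 w rear 0.0383
plate front [-81.2 -23.7] [-81.2 -95.7] or z18 [-80.9 -24.9]
TCP [-209.8  -60.9]
```

Call:
drive_tool([
  {"hand":0,"offset":[0,0,-2],"angular":[0,0,0]},
  {"hand":0,"offset":[0,0,-3.6],"angular":[0,0,0]},
  {"hand":0,"offset":[0,0,-4.2],"angular":[0,0,0]},
  {"hand":0,"offset":[0,0,-4.2],"angular":[0,0,0]},
  {"hand":0,"offset":[0,0,-4.2],"angular":[0,0,0]},
])

```text
time: 4.35
tool_pos: [0.4408, -0.0316, 0.0357]
tcp_rot: [3.135, 0.203, 0.001]
wrist_force: [-0.2, -0.7, -1.4]
width: 0.201
```

```bash
python3 - <<'E'
from h import *
s,R=st()
c=bot.read_camera("wrist");sd=bot.read_camera("side")
w=c["frame"][0:240,130:430]
k=cv2.resize(sd["frame"][180:260,220:320],None,fx=5,fy=5,interpolation=cv2.INTER_CUBIC)
im=np.zeros((400,800,3),np.uint8);im[:240,:300]=w;im[:,300:]=k
cv2.imwrite("pics/m3.png",im)
E
```

```text
t 4.35 pos [ 0.4408 -0.0316  0.0357] y-axis yaw -82.57 zax [ 0.001 -0.    -1.   ] w 0.201 F [-0.2 -0.7 -1.4]
```

View pics/m3.png

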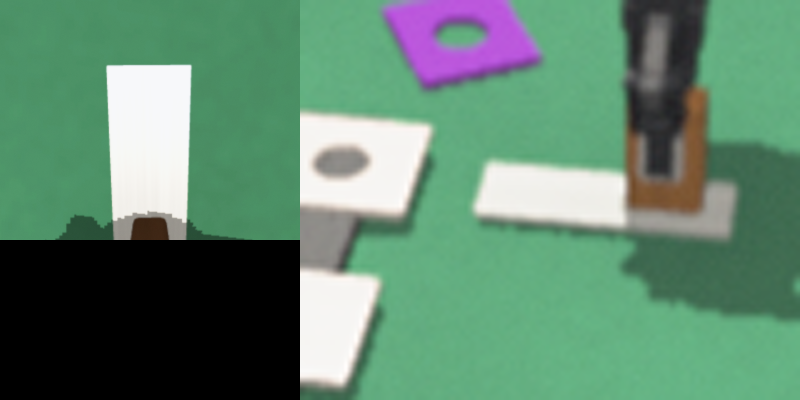

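The blade hovers level just above the bench, lined up with the plate, and there is no bench contact force. Inserting it now.

Call:
drive_tool([
  {"hand":0,"offset":[0,0,-0.1],"angular":[0,0,0]},
  {"hand":0,"offset":[1.2,0.16,-0.1],"angular":[0,0,0]},
  {"hand":0,"offset":[2.4,0.31,-0.1],"angular":[0,0,0]},
  {"hand":0,"offset":[3.4,0.44,-0.1],"angular":[0,0,0]},
  {"hand":0,"offset":[4.2,0.55,-0.1],"angular":[0,0,0]},
  {"hand":0,"offset":[4.9,0.64,-0.1],"angular":[0,0,0]},
  {"hand":0,"offset":[4.9,0.64,-0.1],"angular":[0,0,0]},
  {"hand":0,"offset":[4.9,0.64,-0.1],"angular":[0,0,0]},
])

```text
time: 5.45
tool_pos: [0.4889, -0.0251, 0.0341]
tcp_rot: [-3.135, -0.204, 0.001]
wrist_force: [-0.7, 0.7, -1.2]
width: 0.204
```

```bash
python3 - <<'E'
from h import *
s,R=st()
c=bot.read_camera("wrist");sd=bot.read_camera("side")
w=c["frame"][0:240,130:430]
k=cv2.resize(sd["frame"][180:260,200:300],None,fx=5,fy=5,interpolation=cv2.INTER_CUBIC)
im=np.zeros((400,800,3),np.uint8);im[:240,:300]=w;im[:,300:]=k
cv2.imwrite("pics/m4.png",im)
E
```

```text
t 5.45 pos [ 0.4889 -0.0251  0.0341] y-axis yaw -82.57 zax [-0.001  0.    -1.   ] w 0.204 F [-0.7  0.7 -1.2]
```

View pics/m4.png

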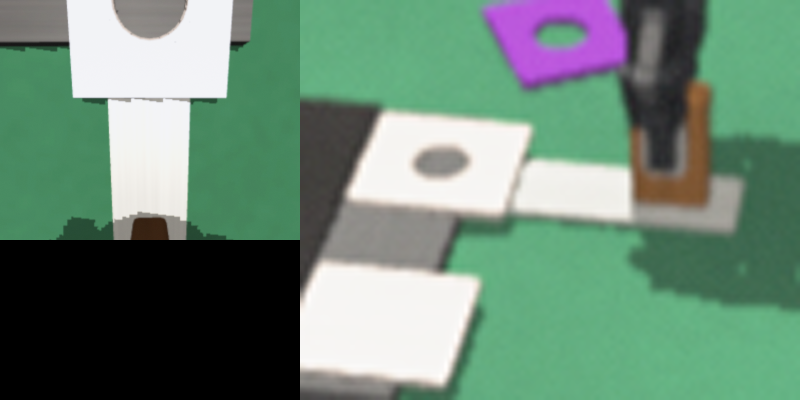

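The blade is about 15 mm under the plate (plate front at row 97, bed front at row 44) and nothing is disturbed. I'll lift along an arc to about 40°.

Call:
drive_tool([
  {"hand":0,"offset":[0.4,0.05,0.2],"angular":[0,0,0]},
  {"hand":0,"offset":[0.5,0.06,0.6],"angular":[0,0,0]},
  {"hand":0,"offset":[0.6,0.08,1.6],"angular":[0,0,0]},
  {"hand":0,"offset":[0.9,0.11,2.6],"angular":[0,0,0]},
  {"hand":0,"offset":[1.3,0.17,3.5],"angular":[0,0,0]},
  {"hand":0,"offset":[1.9,0.24,4.4],"angular":[0,0,0]},
  {"hand":0,"offset":[1.9,0.24,4.4],"angular":[0,0,0]},
  {"hand":0,"offset":[1.9,0.24,4.4],"angular":[0,0,0]},
])

```text
time: 6.55
tool_pos: [0.5081, -0.0227, 0.0781]
tcp_rot: [-3.135, -0.204, 0.001]
wrist_force: [-0.3, -0.3, -2.0]
width: 0.2
```

```bash
python3 - <<'E'
from h import *
s,R=st()
c=bot.read_camera("wrist");sd=bot.read_camera("side")
w=c["frame"][0:300,130:430]
k=cv2.resize(sd["frame"][150:260,180:300],None,fx=4,fy=4,interpolation=cv2.INTER_CUBIC)
im=np.zeros((440,780,3),np.uint8);im[:300,:300]=w;im[:,300:]=k
cv2.imwrite("pics/m5.png",im)
E
```

```text
t 6.55 pos [ 0.5081 -0.0227  0.0781] y-axis yaw -82.56 zax [-0.001 -0.    -1.   ] w 0.2 F [-0.3 -0.3 -2. ]
```

View pics/m5.png

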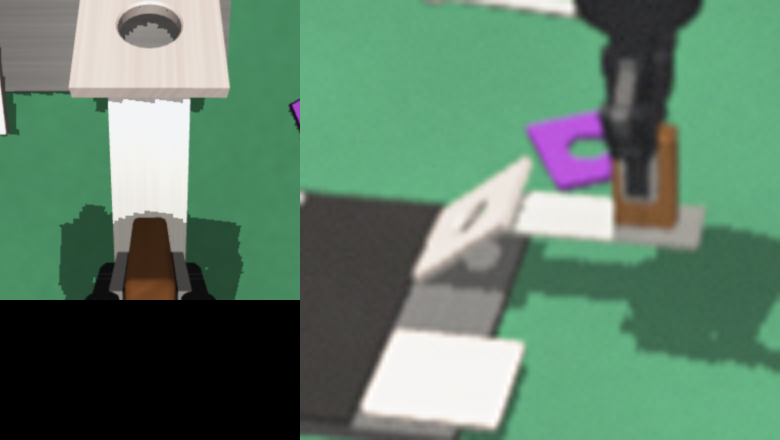

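The plate is tipped to about 40°, resting on the blade tip with its far edge at the step. Continuing past upright.

Call:
drive_tool([
  {"hand":0,"offset":[0.7,0.1,0.75],"angular":[0,0,0]},
  {"hand":0,"offset":[1.6,0.2,1.35],"angular":[0,0,0]},
  {"hand":0,"offset":[2.5,0.33,1.8],"angular":[0,0,0]},
  {"hand":0,"offset":[3.5,0.46,2.05],"angular":[0,0,0]},
  {"hand":0,"offset":[4.2,0.55,2.1],"angular":[0,0,0]},
  {"hand":0,"offset":[4.8,0.62,2.1],"angular":[0,0,0]},
  {"hand":0,"offset":[5.4,0.7,2.1],"angular":[0,0,0]},
  {"hand":0,"offset":[5.4,0.7,2.1],"angular":[0,0,0]},
])

```text
time: 7.65
tool_pos: [0.5626, -0.0157, 0.0991]
tcp_rot: [3.135, 0.204, -0.0]
wrist_force: [0.3, -0.8, -1.2]
width: 0.207
```

```bash
python3 - <<'E'
from h import *
s,R=st()
c=bot.read_camera("wrist");sd=bot.read_camera("side")
w=c["frame"][0:300,130:430]
k=cv2.resize(sd["frame"][150:260,150:270],None,fx=4,fy=4,interpolation=cv2.INTER_CUBIC)
im=np.zeros((440,780,3),np.uint8);im[:300,:300]=w;im[:,300:]=k
cv2.imwrite("pics/m6.png",im)
E
```

```text
t 7.65 pos [ 0.5626 -0.0157  0.0991] y-axis yaw -82.57 zax [-0. -0. -1.] w 0.207 F [ 0.3 -0.8 -1.2]
```

View pics/m6.png

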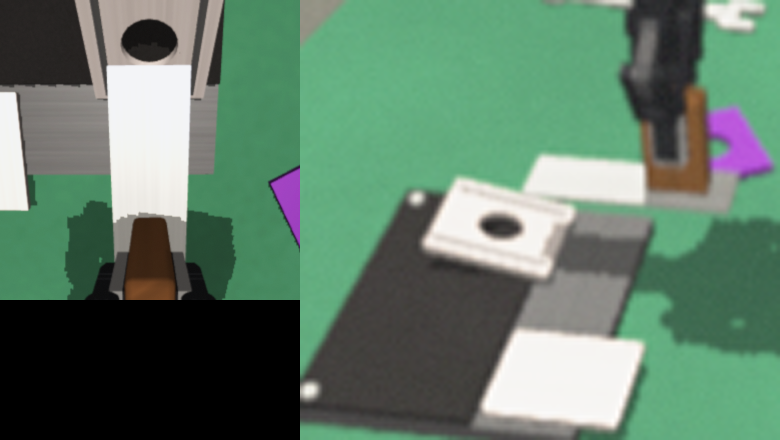

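The plate has gone over and is landing on the rubber bed, grooves up. Retracting at height, then setting the lifter down.

Call:
drive_tool([
  {"hand":0,"offset":[-2,-0.26,0],"angular":[0,0,0]},
  {"hand":0,"offset":[-5,-0.65,0],"angular":[0,0,0]},
  {"hand":0,"offset":[-8.5,-1.1,0],"angular":[0,0,0]},
  {"hand":0,"offset":[-11.5,-1.5,0],"angular":[0,0,0]},
  {"hand":0,"offset":[-11.5,-1.5,-3],"angular":[0,0,0]},
  {"hand":0,"offset":[-11.5,-1.5,-6],"angular":[0,0,0]},
  {"hand":0,"offset":[-11.5,-1.5,-6.6],"angular":[0,0,0]},
  {"hand":0,"offset":[-11.5,-1.5,-6.6],"angular":[0,0,0]},
])

```text
time: 8.75
tool_pos: [0.4472, -0.0307, 0.0334]
tcp_rot: [-3.135, -0.204, 0.001]
wrist_force: [0.2, -0.1, -1.3]
width: 0.202
```

Call:
drive_tool([
  {"hand":0,"offset":[0,0,-0.2],"angular":[0,0,0]},
  {"hand":0,"offset":[0,0,-0.3],"angular":[0,0,0]},
  {"hand":0,"offset":[0,0,-0.3],"angular":[0,0,0]},
  {"hand":0,"offset":[0,0,-0.3],"angular":[0,0,0]},
])

```text
time: 9.25
tool_pos: [0.4476, -0.0307, 0.0306]
tcp_rot: [3.135, 0.204, 0.001]
wrist_force: [-0.2, 0.3, -0.9]
width: 0.204
```

```bash
python3 - <<'E'
from h import *
s,R=st()
c=bot.read_camera("wrist");sd=bot.read_camera("side")
w=c["frame"][0:300,130:430]
k=cv2.resize(sd["frame"][150:260,150:310],None,fx=3,fy=3,interpolation=cv2.INTER_CUBIC)
im=np.zeros((330,780,3),np.uint8);im[:300,:300]=w;im[:,300:]=k
cv2.imwrite("pics/m7.png",im)
E
```

```text
t 9.25 pos [ 0.4476 -0.0307  0.0306] y-axis yaw -82.57 zax [ 0.001 -0.    -1.   ] w 0.204 F [-0.2  0.3 -0.9]
```

View pics/m7.png

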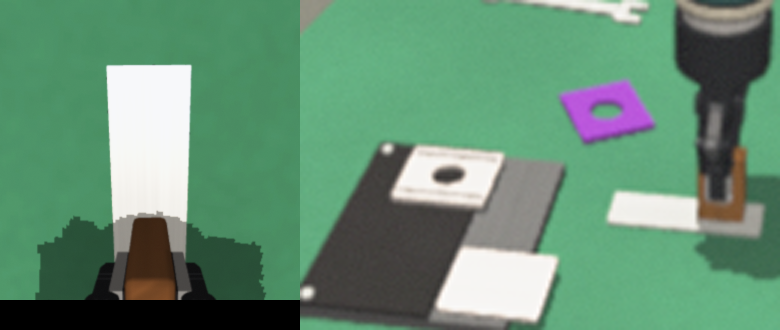

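The plate lies grooves-up on the rubber bed and the lifter is a millimetre or so above the bench. Lowering until contact.

Call:
drive_tool([
  {"hand":0,"offset":[0,0,-0.1],"angular":[0,0,0]},
  {"hand":0,"offset":[0,0,-0.15],"angular":[0,0,0]},
  {"hand":0,"offset":[0,0,-0.15],"angular":[0,0,0]},
  {"hand":0,"offset":[0,0,-0.15],"angular":[0,0,0]},
])

```text
time: 9.85
tool_pos: [0.4473, -0.0307, 0.0292]
tcp_rot: [-3.135, -0.204, 0.0]
wrist_force: [-3.4, 0.4, 4.6]
width: 0.196
```

Contact: 4.6 N upward, at the same TCP height as the grasp. Opening partway, then rising.

Call:
drive_tool([
  {"hand":0.3,"offset":[0,0,0],"angular":[0,0,0]},
  {"hand":0.6,"offset":[0,0,0],"angular":[0,0,0]},
  {"hand":0.6,"offset":[0,0,0],"angular":[0,0,0]},
  {"hand":0.6,"offset":[0,0,0],"angular":[0,0,0]},
  {"hand":0.6,"offset":[0,0,3],"angular":[0,0,0]},
  {"hand":0.6,"offset":[0,0,8],"angular":[0,0,0]},
  {"hand":0.6,"offset":[0,0,14],"angular":[0,0,0]},
  {"hand":0.6,"offset":[0,0,14],"angular":[0,0,0]},
])

```text
time: 10.85
tool_pos: [0.4518, -0.0312, 0.1747]
tcp_rot: [3.133, 0.204, 0.018]
wrist_force: [0.9, -0.2, 0.2]
width: 0.602
```

Call:
drive_tool([
  {"hand":0.6,"offset":[-2,-6,1],"angular":[0,0,0]},
  {"hand":0.6,"offset":[-4,-12,2],"angular":[0,0,0]},
  {"hand":0.6,"offset":[-4,-18,2],"angular":[0,0,0]},
  {"hand":0.6,"offset":[-4,-24,2],"angular":[0,0,0]},
  {"hand":0.6,"offset":[-4,-24,2],"angular":[0,0,0]},
  {"hand":0.6,"offset":[-4,-24,2],"angular":[0,0,0]},
  {"hand":0.6,"offset":[-4,-24,2],"angular":[0,0,0]},
  {"hand":0.6,"offset":[-4,-24,2],"angular":[0,0,0]},
])

```text
time: 11.85
tool_pos: [0.4075, -0.2693, 0.1886]
tcp_rot: [-3.134, -0.207, 0.0]
wrist_force: [0.5, -0.8, -0.6]
width: 0.6
```

```bash
python3 - <<'E'
from h import *
s,R=st()
t=bot.read_camera("top");sd=bot.read_camera("side")
a=cv2.resize(t["frame"][100:280,180:320],None,fx=2.5,fy=2.5,interpolation=cv2.INTER_CUBIC)
k=cv2.resize(sd["frame"][150:260,150:300],None,fx=3,fy=3,interpolation=cv2.INTER_CUBIC)
im=np.zeros((450,800,3),np.uint8);im[:,:350]=a;im[:330,350:]=k
cv2.imwrite("pics/m8.png",im)
E
```

```text
t 11.85 pos [ 0.4075 -0.2693  0.1886] y-axis yaw -82.45 zax [-0.  0. -1.] w 0.6 F [ 0.5 -0.8 -0.6]
```

View pics/m8.png

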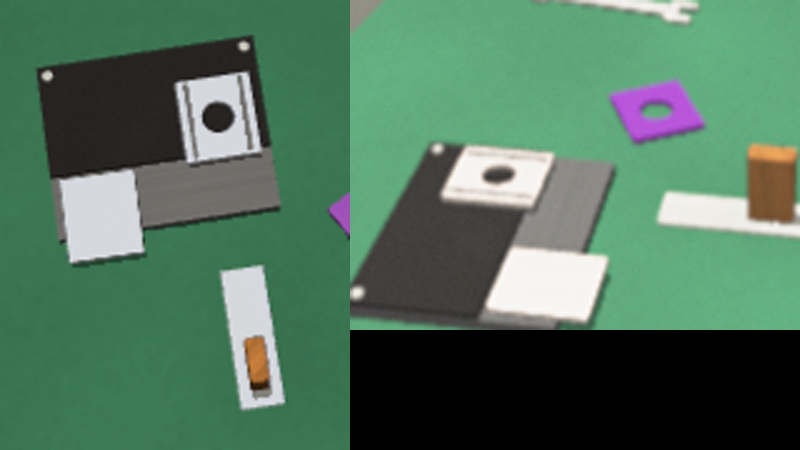

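The plate's hole, at (218,117), is well inside the raised bed. The lifter lies flat on the bench off the stand, and the solid plate hasn't visibly moved.

```bash
python3 -c "
from workcell import bot
print(bot.finish_job())"
```

```text
the job is handed in; nothing more can be done
None
```

I turned the bored plate over with the middle-sized lifter, set the lifter down and handed the job in at about 12 s of the 58 s allowed; no verdict was reported.

- **Tipping:** I slid the blade about 15 mm under the overhang and raised the plate to about 40°. I held it there resting on the blade, then pushed it past upright at the step.
- **Plate:** The final top and side pictures show it lying flat with its grooves up on the raised bed, its centre about 35 mm past the step by eye. The gripper stayed clear of it in every picture I took.
- **Lifter:** It lies flat on the bench, about 45 mm short of the stand, and is released. The arm is well clear of everything.
- **Solid plate:** It has not visibly moved. I judged this from the pictures and did not re-measure it.

No check failed. Estimates of how far below the tool tip the blade sat differed by about 3 mm, so I lowered the lifter until the wrist force showed bench contact (4.6 N) before letting go.

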